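Pin the bench magnifier to its stand

TASK

Fit the bench magnifier to its stand on the cutting mat: lower the lug at the end of its arm between the fork's prongs so that the bar lies in the saddle, then push the longer of the two headed pins through fork and lug, from either side, until its head is fully home against the fork. Then fold the hinged strap right down over the bar, and let go. Leave the shorter pin, the bottle, the jar and the brush where they are.

Things in the scene. Friction and masses are not known exactly. Their poses are not given: they have to be found in the camera images.
- stand: Fixed stand: aluminium fork and saddle post on a dark steel plate 150 x 70 x 8 mm lying on the 3 mm cutting mat. Origin on its underside, straight below the fork's bore; x from fork to saddle, y along the bore, z up. Clear for the pin from both sides.
- fork_bore (a point): Centre of the fork's level 14.5 mm bores (axis along stand y), stand frame (0, 0, 60) mm. Two prongs, each 12 mm thick (y) and 32 mm long (x), gap 21 mm wide between them, outer faces at y = -22.5 and +22.5; tops 16 mm above the bore axis, gap floor 14 mm below it; gap open to both x sides.
- saddle (a point): Where the seated bar's centre line crosses the saddle, stand frame (104, 0, 60) mm. The saddle is a U post 14 mm long in x: floor 10 mm below this point, cheeks 20 mm apart reaching 6 mm above it.
- strap_hinge (a point): Hinge line of the strap, along stand x, at stand frame (104, -21, 72) mm.
- strap (a joint): Steel strap, 14 mm wide, 3 mm thick, 53 mm from hinge to tip. 0 rad: closed, level across the bar towards stand +y, its top 2 mm above the hinge line, clear of the seated bar by about 1 mm; 1.57: upright; starts open at 1.8 to 2.3, leaning out to stand -y; stop at 2.4. Stiff hinge (0.03 Nm): stays where left, must be pushed all the way over and down.
- strap_tip (a point): Free end of the strap, 53 mm from its hinge.
- magnifier: Bench magnifier, 202 mm long, about 0.18 kg, lying upright on the mat left (+y) of the stand. Origin: centre of the bore in its lug (steel, 28 x 28 mm, 16 mm thick in y, bottom at z -14; bore 14.5 mm along y). From it a bar 12 mm wide, z -10 to +10, runs along +x to x 118 mm, then a level lens ring 72 mm across, z -14 to -2, centred at x 152. Seated: origin at fork_bore, axes along the stand's.
- bar_grip (a point): Place to grip the bar across its 12 mm width, near the centre of mass: magnifier frame (52, 0, 0) mm; starts 17 mm above the desk.
- bar_rest (a point): Centre of the bar where it lies over the saddle: magnifier frame (104, 0, 0) mm.
- long_pin: The longer headed pin, steel, 0.07 kg. Origin on its axis at the head's underside; round head 26 mm across, 26 mm long (y 0 to -26); shaft 12 mm across, 68 mm along +y, the last 12 mm tapering to 5 mm. Lies level, 33 mm above the desk, in a fixed wooden rest right (-y) of the stand: two open notches under the shaft (y 4 to 24, cheeks 5 mm above its axis), head overhanging freely.
- pin_seat (a point): Point on the long pin's axis 22.5 mm from the head's underside, pin frame (0, 22.5, 0) mm: at fork_bore when the head is home.
- short_pin: The shorter pin, a bystander, too short for the fork: shaft 12 mm across, 36 mm long, head 20 mm across, 16 mm long; origin and axes as for the long pin; in an identical rest. Which rest holds which pin varies.
- bottle: White bottle, 56 mm across, 130 mm high, at the far side of the mat; origin at its underside. Bystander.
- jar: Small jar with white cap, 44 mm across, 55 mm high, at the far side; origin at its underside. Bystander.
- brush: Slim paint brush 170 mm long, 10 mm wide, lying at the far side; origin at its underside. Bystander.
Mind the look-alikes: they are no part of the job. What is shaped like the long_pin but yellow is not meant. There is more than one size of the magnifier; the one meant has the size given above.

How it is judged:
By the outcome, as a careful person would: the job done as asked, in the order asked, and still so for the second after the job is handed in, with the robot touching nothing.
It also fails if it takes over 64 s, if anything falls off the work surface, if the arm or the gripper's body presses on something with over 40 N, if the wrist force passes 120 N, or if a joint passes its speed limit or range.

ROBOT

A 6-joint arm with a two-finger parallel gripper is mounted at the origin on the work surface. World frame = base frame: x ahead of the robot, y to its left, z up, the work surface at z = 0. Lengths are in m, angles in rad, forces in N, time in s.
With the tool pointing down it reaches from about 0.25 to 0.85 m from the base axis. Payload 12.5 kg.
Tool frame: the origin (TCP) lies between the finger pads; the fingertips stand 8 mm ahead of it and the grasp point (between the pads) lies 11 mm behind it; z points along the fingers, y is the direction in which the jaws open and shut (so a half turn about z gives the same grasp; the last joint's range is limited). The gripper opens to 93 mm and grips with 3 to 60 N. Pads are 15 mm wide; open, the fingers measure 128 mm over their backs; the gripper's body (75 mm by 188 mm) begins 65 mm behind the grasp point.
Start: joints at [-1.233, 0.351, 1.652, -0, 1.139, -0.085], TCP at [0.226, -0.502, 0.227] pointing down, gripper open.
Joint ranges: [-2.75, 2.75], [-0.79, 2.1], [0.01, 2.65], [-1.57, 4.71], [0.07, 3.14], [-2.87, 2.87]. Speed limits (rad/s): [2.22, 2.22, 2.79, 3.14, 3.14, 3.14].

INTERFACE

Orientations are given as [roll, pitch, yaw] about the fixed x, y, z axes, in that order (R = Rz(yaw) Ry(pitch) Rx(roll)).
In Python, from rig import env gives the robot as it stands.
- The arm moves only by the shell command python3 -m handwheel 'ROWS' [FORCE]. ROWS is JSON, a list of rows, each a list of 3 entries, a list of its own where there are three numbers: the opening, from 0 (shut) to 1 (fully open), then the shift along the tool's x, y, z in units of 40 mm (1.0 is 40 mm), then the turn about the tool's z in units of 5 degrees (1.0 is 5 degrees). A call has exactly 10 rows; each row is the pose to reach, as a shift and turn from the pose measured when the call began, along the tool's axes at that moment; what a row does not reach only later rows make up. A row lasts 1/8 s, in which the tool goes at most 62.5 mm and 10.7 degrees, less where a joint would pass 70% of its speed; a pose out of reach is approached as far as the arm can. A call with a gripper value outside its range is refused whole. The fingers move at their own pace and stop on an object; FORCE is the grip in N (left out, the last holds). Time passes only in rows, so rows that repeat a pose let the fingers close, or fill a call up. It gives the time, the measured TCP pose, the force and the opening at its end, in the units of the state.
- env.observe(): the state, without advancing time (a new reading comes with each control period).
- env.get_image(name): name is "side" or "top"; returns a dict with "color" (420x560x3 uint8, red, green, blue), "fov_y" (degrees; the focal length in pixels is half the picture's height over the tangent of half this angle, whatever the lens; pixels are square), "cx", "cy" (the principal point, pixels), "D" ([k1, k2, p1, p2, k3] as OpenCV has them; the pictures are not rectified), "world_from_camera" (4x4, takes a point from camera to world coordinates). Camera axes: x right, y down, z forward; pixel columns grow to the right and rows downward; lengths in m; the calibration is good to about 2 mm. A picture is of the moment at which its call begins. There is no depth.
- env.close_job(): hands the job in, once; it reports no verdict.
Trained networks look in a picture, given as the dict that the camera call returned (one of the last four; its "shot" number tells which), for a name from the list of things; names that differ only in an ending like _2 or _b are one class to them, and where a whole thing is asked for, a point or a joint stands for the part that bears it (a point fixed in the world has none). Each returns a list of dicts, best first, with "confidence" (0 to 1); they miss things now and then, are a little off and sometimes report something else, mostly with a low value. They report only what shows in the picture. A call takes as long as a camera call. They do not tell look-alikes from the thing itself.
- env.find_in(thing, picture): "extent" ([left, top, right, bottom] in pixels, round what is visible of it).
- env.mark_of(thing, picture): "pixel" ([column, row] in pixels: a listed point, or the origin of a listed thing).
The state is a dict: "time_s": time; "joints": joint angles; "qvel": joint speeds; "joint_torque": joint torques, N m; "ee_pos": TCP position; "eef_rot": TCP orientation; "force": force on the tool from outside, world axes, zero at the start; "torque": the same for the moment, N m; "finger_gap": finger opening in m.
Only numpy, scipy, OpenCV 4.12 (cv2) and the standard library are available. Lean on these libraries where they do the work, as an engineer would, in place of code of your own. Each camera call takes 0.05 s, during which the arm holds its last target. There are 200 camera calls.

## Working session

There is one attempt and no reset: what is moved stays moved. The work goes in short steps, Python scripts to look and compute and a shell command to move; the robot and the scene stay as the last step left them, time stands still between calls to the robot, and variables do not carry over. Pictures are saved under pics/ and viewed, about 8 in all and at most 12, crops included, and the job is handed in when it is done.

```bash
ls; mkdir -p pics; cat > h.py <<'E'
import numpy as np,cv2,json
from rig import env
def K(p):
    h=p["color"].shape[0]; f=h/2/np.tan(np.radians(p["fov_y"])/2)
    return np.array([[f,0,p["cx"]],[0,f,p["cy"]],[0,0,1.]])
def ray(p,px):
    u=cv2.undistortPoints(np.array([[px]],float),K(p),np.array(p["D"],float))[0,0]
    T=np.array(p["world_from_camera"]); d=T[:3,:3]@np.array([u[0],u[1],1]); return T[:3,3],d/np.linalg.norm(d)
def atz(p,px,z):
    o,d=ray(p,px); return o+d*(z-o[2])/d[2]
def tri(p,a,q,b):
    o1,d1=ray(p,a);o2,d2=ray(q,b)
    A=np.stack([d1,-d2],1); s=np.linalg.lstsq(A,o2-o1,rcond=None)[0]
    x,y=o1+s[0]*d1,o2+s[1]*d2; return (x+y)/2,np.linalg.norm(x-y)
def proj(p,X):
    T=np.linalg.inv(np.array(p["world_from_camera"])); X=np.atleast_2d(X).astype(float)
    return cv2.projectPoints(X,cv2.Rodrigues(T[:3,:3])[0],T[:3,3],K(p),np.array(p["D"],float))[0][:,0]
def save(p,n,box=None,s=1):
    im=p["color"][:,:,::-1]
    if box: im=im[box[1]:box[3],box[0]:box[2]]
    cv2.imwrite("pics/"+n,cv2.resize(im,None,fx=s,fy=s,interpolation=cv2.INTER_CUBIC))
E
python3 - <<'E'
from h import *
np.set_printoptions(precision=4,suppress=True)
P={n:env.get_image(n) for n in("top","side")}
for n,p in P.items():
    save(p,n+"1.png"); print(n,p["fov_y"],np.array(p["world_from_camera"])[:3])
    for t in "stand fork_bore saddle strap_hinge strap_tip magnifier bar_grip bar_rest long_pin pin_seat short_pin".split():
        print(t,[(np.round(m["pixel"]).astype(int).tolist(),round(m["confidence"],2)) for m in env.mark_of(t,p)][:5])
E
```

```text
pics
top 56.44275356859427 [[ 0.0261 -0.9886  0.1482  0.3515]
 [-0.9997 -0.0264 -0.0001  0.0798]
 [ 0.0041 -0.1482 -0.989   1.6408]]
stand [([289, 240], 0.68)]
fork_bore [([284, 236], 0.91)]
saddle [([292, 210], 0.87), ([231, 223], 0.49)]
strap_hinge [([296, 210], 0.73), ([289, 236], 0.73), ([239, 250], 0.27)]
strap_tip [([235, 226], 0.73), ([300, 212], 0.53), ([334, 181], 0.38)]
magnifier [([134, 239], 0.82), ([233, 248], 0.55)]
bar_grip [([143, 228], 0.78), ([233, 235], 0.71), ([371, 255], 0.36)]
bar_rest [([151, 215], 0.7), ([235, 225], 0.58)]
long_pin [([432, 233], 0.65), ([366, 223], 0.57)]
pin_seat [([426, 237], 0.6), ([361, 223], 0.53), ([233, 225], 0.45)]
short_pin [([372, 255], 0.63), ([283, 235], 0.39)]
side 51.33563319521073 [[ 0.9158 -0.3     0.267   0.2216]
 [-0.4017 -0.6814  0.6118 -0.823 ]
 [-0.0016 -0.6675 -0.7446  1.1759]]
stand [([255, 238], 0.93)]
fork_bore [([253, 224], 0.81), ([287, 224], 0.24)]
saddle []
strap_hinge [([286, 225], 0.84), ([306, 194], 0.58)]
strap_tip [([254, 227], 0.69), ([288, 215], 0.58)]
magnifier [([192, 133], 0.9), ([221, 199], 0.85)]
bar_grip [([209, 132], 0.89), ([238, 195], 0.78)]
bar_rest [([227, 132], 0.97), ([248, 190], 0.78)]
long_pin [([319, 302], 0.54), ([353, 408], 0.53), ([254, 227], 0.18)]
pin_seat [([346, 402], 0.52), ([313, 300], 0.44)]
short_pin [([256, 241], 0.7), ([278, 329], 0.59)]
```

View pics/top1.png

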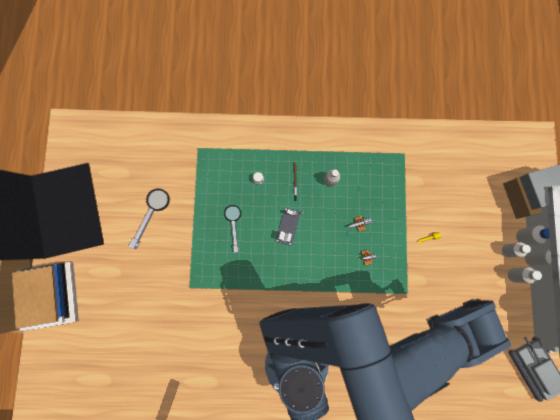

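View pics/side1.png

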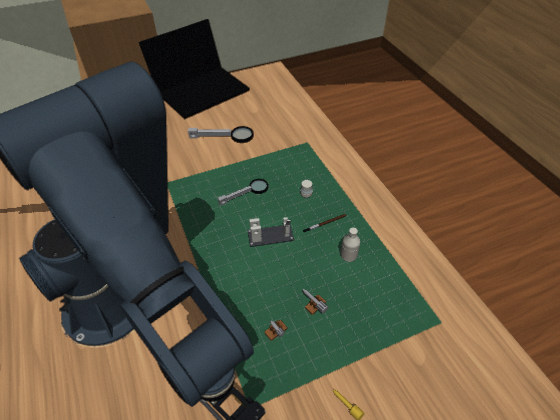

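```bash
python3 - <<'E'
from h import *
np.set_printoptions(precision=4,suppress=True)
p=env.get_image("top");q=env.get_image("side")
for n,a,b in [("fork_bore",(284,236),(253,224)),("hinge",(296,210),(286,225)),("tip",(300,212),(288,215)),
 ("magA o",(134,239),(192,133)),("magA grip",(143,228),(209,132)),("magA rest",(151,215),(227,132)),
 ("magB o",(233,248),(221,199)),("magB grip",(233,235),(238,195)),("magB rest",(235,225),(248,190)),
 ("pin1 o",(432,233),(353,408)),("pin1 seat",(426,237),(346,402)),("pin2 o",(366,223),(319,302)),("pin2 seat",(361,223),(313,300)),("short",(372,255),(278,329))]:
    print(n,*tri(p,a,q,b))
E
```

```text
fork_bore [0.5051 0.0631 0.0779] 0.003647357516718062
hinge [0.6083 0.018  0.0742] 0.012394717444235733
tip [0.5986 0.003  0.1408] 0.00565798084089291
magA o [0.4742 0.6833 0.0183] 0.02025895762108637
magA grip [0.5287 0.6439 0.0324] 0.001339683129130469
magA rest [0.5906 0.614  0.0326] 0.012613742381236621
magB o [0.4566 0.2724 0.0151] 0.002211387001745581
magB grip [0.5169 0.2749 0.0069] 0.00879585637628611
magB rest [0.5558 0.2664 0.0256] 0.006349473032046558
pin1 o [ 0.5385 -0.555   0.0085] 0.009409855921249275
pin1 seat [ 0.5261 -0.5329  0.0032] 0.0001363796052599755
pin2 o [ 0.5742 -0.2715  0.057 ] 0.006003337428606521
pin2 seat [ 0.5705 -0.2526  0.0434] 0.0041858042440244365
short [ 0.44   -0.2963  0.0449] 0.004788733111766283
```

Top: the mat magnifier runs from lug (235,250) to ring (232,213); the larger one at (150,215) lies off the mat. The stand is at (289,226), the long pin at (360,223) and the short one at (368,257). The yellow decoy is at (430,237). Next I'll take crops to get the angles.

```bash
python3 - <<'E'
from h import *
p=env.get_image("top");q=env.get_image("side")
a=p["color"][195:265,215:315,::-1]; b=p["color"][205:245,340:385,::-1]; 
c=q["color"][170:260,205:315,::-1]; d=q["color"][280:320,295:340,::-1]
r=lambda im,w,h:cv2.resize(im,(w,h),interpolation=cv2.INTER_CUBIC)
out=np.zeros((600,800,3),np.uint8)
out[:280,:400]=r(a,400,280); out[:280,400:715]=r(b,315,280)
out[280:580,:367]=r(c,367,300); out[280:560,400:715]=r(d,315,280)
cv2.imwrite("pics/crop1.png",out)
E
```

```text
(no output)
```

View pics/crop1.png

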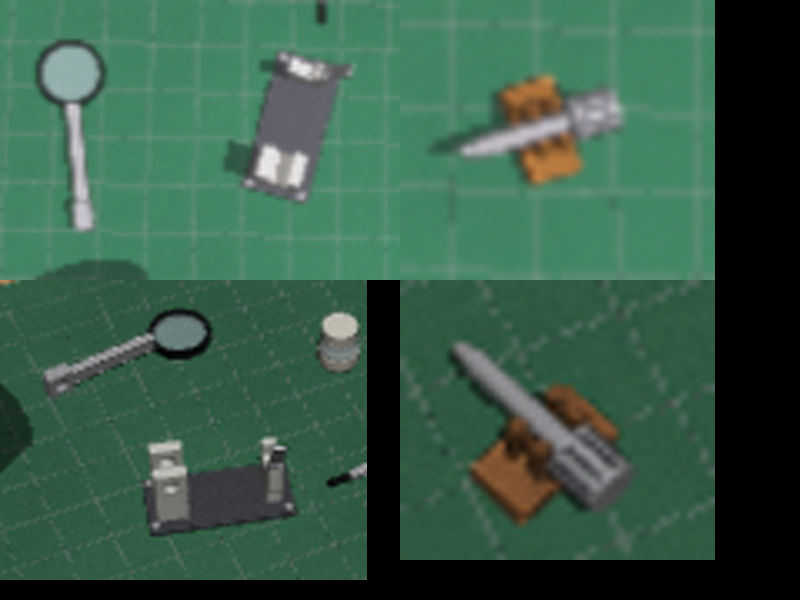

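```bash
cat > fit.py <<'E'
from h import *
from scipy.optimize import minimize
def box(x0,x1,y0,y1,z0,z1): return np.array([[x,y,z] for x in(x0,x1) for y in(y0,y1) for z in(z0,z1)])/1e3
t=np.linspace(0,2*np.pi,24,endpoint=False)
def cyl_y(r0,r1,y0,y1): return np.array([[r*np.cos(a),y,r*np.sin(a)] for r,y in((r0,y0),(r1,y1)) for a in t])/1e3
def cyl_z(cx,r,z0,z1): return np.array([[cx+r*np.cos(a),r*np.sin(a),z] for z in(z0,z1) for a in t])/1e3
STAND=[box(-16,16,-22.5,-10.5,8,76),box(-16,16,10.5,22.5,8,76),box(97,111,-15,15,8,50),box(97,111,-15,-10,8,66),box(97,111,10,15,8,66)]
# plate extent in x is found by fit: starts at PX0
def stand(px0): return STAND+[box(px0,px0+150,-35,35,0,8)]
MAG=[box(-14,14,-8,8,-14,14),box(0,118,-6,6,-10,10),cyl_z(152,36,-14,-2)]
PIN=[cyl_y(13,13,-26,0),cyl_y(6,6,0,56),cyl_y(6,2.5,56,68)]
SP=[cyl_y(10,10,-16,0),cyl_y(6,6,0,36)]
def pose(parts,x,y,z,yaw):
    c,s=np.cos(yaw),np.sin(yaw); R=np.array([[c,-s,0],[s,c,0],[0,0,1]])
    return [P@R.T+[x,y,z] for P in parts]
def alpha(p):
    im=p["color"].astype(float); return im
def cov(p,parts,bx,k=8):
    l,t_,r,b=bx; m=np.zeros(((b-t_)*k,(r-l)*k),np.uint8)
    for P in parts:
        u=(proj(p,P)+0.5-[l,t_])*k
        cv2.fillConvexPoly(m,cv2.convexHull(np.round(u*16).astype(np.int32)),255,shift=4)
    return cv2.resize(m,(r-l,b-t_),interpolation=cv2.INTER_AREA)/255.
def obs(p,bx,kind="gray"):
    l,t_,r,b=bx; im=p["color"][t_:b,l:r].astype(float)
    if kind=="gray": c=(im.max(2)-im.min(2))/im.max(2).clip(1)
    ref=np.median(c); 
    return np.clip((ref-c)/(ref-0.12),0,1)
E
python3 - <<'E'
from fit import *
np.set_printoptions(precision=4,suppress=True)
P={n:env.get_image(n) for n in("top","side")}
jobs={"stand":(None,0.003,{"top":(270,203,308,250),"side":(243,210,303,252)},[.507,.060,-.2]),
"mag":(MAG,0.017,{"top":(218,200,250,258),"side":(212,174,273,208)},[.46,.272,.03]),
"pin":(PIN,0.033,{"top":(343,213,376,238),"side":(297,282,336,318)},[.57,-.272,.25])}
for n,(M,z,bx,g) in jobs.items():
    O={c:obs(P[c],bx[c]) for c in P}
    for cams in(("top",),("side",),("top","side")):
        def f(v):
            parts=pose(M if M else stand(v[3]*1e3),v[0],v[1],z,v[2])
            return sum(((cov(P[c],parts,bx[c])-O[c])**2).sum() for c in cams)
        g0=g+([-.024] if M is None else []); best=None
        for dy in(-.15,0,.15):
            h=np.array(g0);h[2]+=dy
            S=np.vstack([h]+[h+d for d in np.diag([.01,.01,.1,.01][:len(h)])])
            r=minimize(f,h,method="Nelder-Mead",options=dict(initial_simplex=S,xatol=1e-4,fatol=1e-3))
            if best is None or r.fun<best.fun: best=r
        print(n,cams,best.x,round(best.fun,2),[O[c].sum().round() for c in cams])
s=env.observe();print(s["ee_pos"],s["eef_rot"],s["finger_gap"],s["time_s"],s["force"])
E
```

```text
stand ('top',) [ 0.5099  0.0591 -0.2405 -0.0272] 17.67 [np.float64(649.0)]
stand ('side',) [ 0.5097  0.0641 -0.2304 -0.0254] 56.82 [np.float64(984.0)]
stand ('top', 'side') [ 0.5085  0.062  -0.2405 -0.0249] 112.71 [np.float64(649.0), np.float64(984.0)]
mag ('top',) [0.4551 0.2625 0.1381] 42.35 [np.float64(418.0)]
mag ('side',) [0.4564 0.267  0.1324] 60.18 [np.float64(504.0)]
mag ('top', 'side') [0.4554 0.2654 0.1309] 119.49 [np.float64(418.0), np.float64(504.0)]
pin ('top',) [ 0.5803 -0.2677  0.3121] 20.28 [np.float64(155.0)]
pin ('side',) [ 0.5816 -0.2639  0.3324] 36.26 [np.float64(260.0)]
pin ('top', 'side') [ 0.5812 -0.2648  0.3283] 65.16 [np.float64(155.0), np.float64(260.0)]
[ 0.2257 -0.5016  0.2267] [3.1415 0.     0.4228] 0.09283991657778032 1.5 [ 0.2065 -0.1932 -0.4081]
```

```bash
cat > go.py <<'E'
import sys,numpy as np
from rig import env
from scipy.spatial.transform import Rotation as R
s=env.observe(); p=np.array(s["ee_pos"]); Q=R.from_euler("xyz",s["eef_rot"])
print("t",round(s["time_s"],2),"p",np.round(p,4),"rpy",np.round(s["eef_rot"],4),"F",np.round(s["force"],1),"T",np.round(s["torque"],2),"gap",round(s["finger_gap"],4))
a=[float(x) for x in sys.argv[1:]]
for i in range(0,len(a),4):
    t=np.array(a[i:i+3]); d=Q.inv().apply(t-p)/.04
    dy=(a[i+3]-s["eef_rot"][2]+np.pi)%(2*np.pi)-np.pi
    print("shift",np.round(d,3),"turn",round(-np.degrees(dy)/5,3))
E
python3 go.py .507 .2717 .12 .134
```

```text
t 1.5 p [ 0.2257 -0.5016  0.2267] rpy [3.1415 0.     0.4228] F [ 0.2 -0.2 -0.4] T [ 0.    0.01 -0.05] gap 0.0928
shift [ 14.345 -14.744   2.665] turn 3.309
```

```bash
python3 -m handwheel '[[1,[1.4,-1.4,0.2],0.3],[1,[2.8,-2.9,0.4],0.6],[1,[14.345,-14.744,1],3.309],[1,[14.345,-14.744,1],3.309],[1,[14.345,-14.744,1],3.309],[1,[14.345,-14.744,1],3.309],[1,[14.345,-14.744,1],3.309],[1,[14.345,-14.744,1],3.309],[1,[14.345,-14.744,1],3.309],[1,[14.345,-14.744,1],3.309]]' 20
python3 go.py .507 .2717 .06 .134  .507 .2717 .014 .134
```

```text
time_s: 2.75
ee_pos: [0.438, 0.0827, 0.1949]
eef_rot: [3.141, -0.001, 0.134]
force: [1.2, -0.9, -0.1]
finger_gap: 0.0929
t 2.75 p [0.438  0.0827 0.1949] rpy [ 3.1415e+00 -9.0000e-04  1.3430e-01] F [ 1.2 -0.9 -0.1] T [-0.04 -0.05  0.04] gap 0.0929
shift [ 2.339 -4.453  3.374] turn 0.003
shift [ 2.338 -4.453  4.524] turn 0.003
```

```bash
python3 -m handwheel '[[1,[1,-2,0.5],0],[1,[2.338,-4.453,1.5],0],[1,[2.338,-4.453,1.5],0],[1,[2.338,-4.453,2.5],0],[1,[2.338,-4.453,3.5],0],[1,[2.338,-4.453,4.1],0],[1,[2.338,-4.453,4.52],0],[1,[2.338,-4.453,4.52],0],[1,[2.338,-4.453,4.52],0],[1,[2.338,-4.453,4.52],0]]' 20
python3 go.py .507 .2717 .014 .134
```

```text
time_s: 4.0
ee_pos: [0.5076, 0.2719, 0.0152]
eef_rot: [-3.141, -0.003, 0.134]
force: [-0.4, -0.4, 0.1]
finger_gap: 0.0928
t 4.0 p [0.5076 0.2719 0.0152] rpy [-3.1413e+00 -2.5000e-03  1.3420e-01] F [-0.4 -0.4  0.1] T [-0.02  0.03 -0.01] gap 0.0928
shift [-0.015  0.003  0.031] turn 0.003
```

```bash
python3 -m handwheel '[[0.4,[0,0,0],0],[0.2,[0,0,0],0],[0,[0,0,0],0],[0,[0,0,0],0],[0,[0,0,0],0],[0,[0,0,-0.1],0],[0,[0,0,-0.5],0],[0,[0,0,-1.2],0],[0,[0,0,-2],0],[0,[0,0,-2.5],0]]' 40
python3 go.py .507 .2717 .014 .134; python3 - <<'E'
from h import *
p=env.get_image("side"); save(p,"s2.png",(170,130,340,270),4)
E
```

```text
time_s: 5.25
ee_pos: [0.5079, 0.2721, 0.118]
eef_rot: [-3.141, -0.005, 0.134]
force: [0.4, -0.4, -0.4]
finger_gap: 0.0009
t 5.25 p [0.5079 0.2721 0.118 ] rpy [-3.1406 -0.005   0.1342] F [ 0.4 -0.4 -0.4] T [0.04 0.03 0.03] gap 0.0009
shift [-0.036  0.009  2.599] turn 0.003
```

View pics/s2.png

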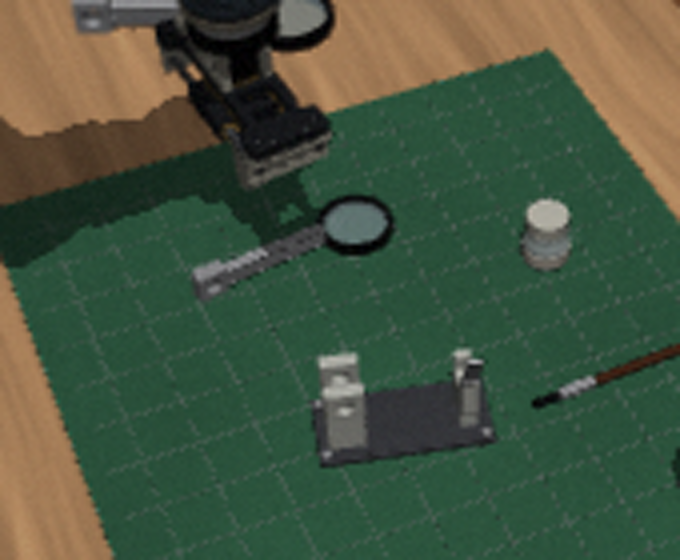

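Gap is 0.0009, so the grip closed on nothing. The magnifier still lies at crop (300,250), and the lift probably began before the fingers had shut. I'll refit the magnifier and retry.

```bash
cat >> fit.py <<'E'
def fitobj(M,z,bx,g,P,cams,steps=(.006,.006,.06)):
    O={c:obs(P[c],bx[c]) for c in cams}
    f=lambda v: sum(((cov(P[c],pose(M,v[0],v[1],z,v[2]),bx[c])-O[c])**2).sum() for c in cams)
    g=np.array(g); S=np.vstack([g]+[g+d for d in np.diag(steps)])
    return minimize(f,g,method="Nelder-Mead",options=dict(initial_simplex=S,xatol=1e-4,fatol=1e-3))
E
python3 - <<'E'
from fit import *
P={"side":env.get_image("side")}
r=fitobj(MAG,.017,{"side":(212,174,273,208)},[.4564,.267,.1324],P,["side"]);print(r.x,r.fun)
E
python3 -m handwheel '[[1,[0,0,0],0],[1,[0,0,0],0],[1,[0,0,0],0],[1,[0,0,1.2],0],[1,[0,0,1.8],0],[1,[0,0,2.2],0],[1,[0,0,2.6],0],[1,[0,0,2.6],0],[0.3,[0,0,2.6],0],[0.1,[0,0,2.6],0]]' 40
```

```text
[0.45626751 0.26680387 0.1337266 ] 88.91385798023205
time_s: 6.6
ee_pos: [0.5097, 0.2729, 0.0151]
eef_rot: [-3.14, -0.008, 0.134]
force: [-0.3, -0.3, -0.2]
finger_gap: 0.0649
```

```bash
python3 -m handwheel '[[0,[0,0,0],0],[0,[0,0,0],0],[0,[0,0,0],0],[0,[0,0,0],0],[0,[0,0,0],0],[0,[0,0,0],0],[0,[0,0,0],0],[0,[0,0,0],0],[0,[0,0,0],0],[0,[0,0,0],0]]' 40
```

```text
time_s: 7.85
ee_pos: [0.5097, 0.2728, 0.0151]
eef_rot: [-3.14, -0.008, 0.134]
force: [-0.6, -1.4, -0.2]
finger_gap: 0.0117
```

```bash
python3 go.py .5097 .2728 .12 .134 .5628 .0486 .12 -.2375
```

```text
t 7.85 p [0.5097 0.2728 0.0151] rpy [-3.1396 -0.0084  0.1343] F [-0.6 -1.4 -0.2] T [-0.28  0.02 -0.09] gap 0.0117
shift [ 0.022 -0.004 -2.623] turn 0.003
shift [ 0.588  5.728 -2.63 ] turn 4.26
```

```bash
python3 -m handwheel '[[0,[0,0,-0.5],0],[0,[0,0,-1.5],0],[0,[0,0,-2.6],0],[0,[0.1,1,-2.63],0.8],[0,[0.2,2.2,-2.63],1.6],[0,[0.35,3.4,-2.63],2.5],[0,[0.47,4.6,-2.63],3.4],[0,[0.57,5.4,-2.63],4.1],[0,[0.588,5.728,-2.63],4.26],[0,[0.588,5.728,-2.63],4.26]]' 40
python3 go.py; python3 - <<'E'
from fit import *
P={n:env.get_image(n) for n in("top","side")}
o=np.zeros((600,800,3),np.uint8)
for i,(n,b) in enumerate({"top":(255,180,325,280),"side":(200,140,340,260)}.items()):
    l,t_,r,bb=b; o[:,i*400:(i+1)*400]=0
    im=P[n]["color"][t_:bb,l:r,::-1]; s=min(400/im.shape[1],600/im.shape[0]); im=cv2.resize(im,None,fx=s,fy=s,interpolation=cv2.INTER_CUBIC)
    o[:im.shape[0],i*400:i*400+im.shape[1]]=im[:600,:400]; print(s)
cv2.imwrite("pics/h3.png",o)
E
```

```text
time_s: 9.1
ee_pos: [0.5628, 0.0486, 0.1206]
eef_rot: [-3.136, -0.008, -0.237]
force: [0.6, -0.8, -1.9]
finger_gap: 0.0114
t 9.1 p [0.5628 0.0486 0.1206] rpy [-3.1364 -0.0075 -0.2375] F [ 0.6 -0.8 -1.9] T [ 0.09  0.1  -0.01] gap 0.0114
5.714285714285714
2.857142857142857
```

View pics/h3.png

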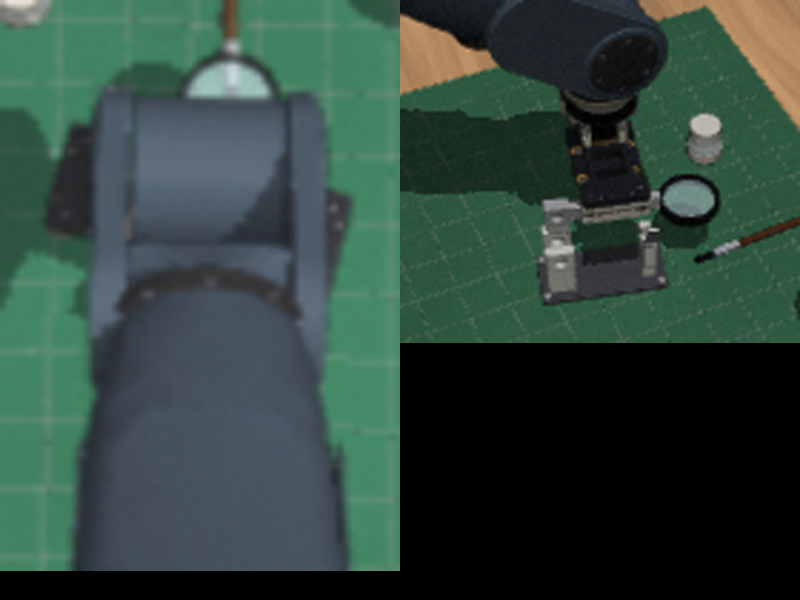

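The magnifier is held above the stand: lug at side (257,214), ring at side (300,211) and top (295,194). I'll fit the visible ring to get the offset relative to the stand, one camera at a time.

```bash
python3 - <<'E'
from fit import *
np.set_printoptions(precision=4,suppress=True)
P={n:env.get_image(n) for n in("top","side")}
s=env.observe(); tcp=np.array(s["ee_pos"]); yaw=s["eef_rot"][2]
z=tcp[2]+.0019
bx={"side":(291,192,324,222),"top":(280,184,312,197)}
u=np.array([np.cos(yaw),np.sin(yaw)]);v=np.array([-u[1],u[0]])
for c in bx:
    p=P[c];l,t_,r,b=bx[c]; im=p["color"][t_:b,l:r].astype(float)
    sat=(im.max(2)-im.min(2))/im.max(2); ref=np.percentile(sat,85); O=np.clip((ref-sat)/(ref-.15),0,1); W=np.ones_like(O)
    if c=="top": W[:6,10:19]=0
    else: W[25:, :8]=0
    best=None
    for a0 in(-.058,-.053):
      for b0 in(-.004,0.003):
        f=lambda q:(W*(cov(p,pose(MAG,*(tcp[:2]+q[0]*u+q[1]*v),z,yaw),bx[c])-O)**2).sum()
        g=np.array([a0,b0]); R=minimize(f,g,method="Nelder-Mead",options=dict(initial_simplex=[g,g+[.005,0],g+[0,.005]],xatol=1e-4))
        if best is None or R.fun<best.fun: best=R
    o=tcp[:2]+best.x[0]*u+best.x[1]*v
    st={"top":[.5099,.0591],"side":[.5097,.0641]}[c]; e=np.array(st)-o
    print(c,"origin",o,"along,lat",best.x,best.fun,"stand-mag along,lat",e@u,e@v)
E
```

```text
side origin [0.5084 0.0669] along,lat [-0.0567  0.0041] 107.8672760631001 stand-mag along,lat 0.0019161547105879903 -0.00240632198744591
top origin [0.507  0.0623] along,lat [-0.057  -0.0007] 9.61340165456437 stand-mag along,lat 0.0035998391810039 -0.0024327998238081096
```

```bash
python3 -m handwheel '[[0,[0.07,0.058,0.1],0],[0,[0.07,0.058,0.3],0],[0,[0.07,0.058,0.5],0],[0,[0.07,0.058,0.65],0],[0,[0.07,0.058,0.72],0],[0,[0.07,0.058,0.79],0],[0,[0.07,0.058,0.86],0],[0,[0.07,0.058,0.93],0],[0,[0.07,0.058,1.0],0],[0,[0.07,0.058,1.0],0]]' 40
python3 go.py
```

```text
time_s: 10.55
ee_pos: [0.565, 0.0469, 0.0799]
eef_rot: [-3.137, -0.007, -0.236]
force: [0.6, 0.3, -1.7]
finger_gap: 0.0115
t 10.55 p [0.565  0.0469 0.0799] rpy [-3.1367 -0.0066 -0.2358] F [ 0.6  0.3 -1.7] T [ 0.14  0.08 -0.04] gap 0.0115
```

```bash
python3 -m handwheel '[[0,[0,0,0.08],0],[0,[0,0,0.16],0],[0,[0,0,0.24],0],[0,[0,0,0.32],0],[0,[0,0,0.38],0],[0,[0,0,0.42],0],[0,[0,0,0.45],0],[0,[0,0,0.47],0],[0,[0,0,0.47],0],[0,[0,0,0.47],0]]' 40
python3 go.py
```

```text
time_s: 11.8
ee_pos: [0.5651, 0.047, 0.0612]
eef_rot: [-3.137, -0.007, -0.236]
force: [0.4, 0.0, -2.0]
finger_gap: 0.0117
t 11.8 p [0.5651 0.047  0.0612] rpy [-3.1367 -0.0067 -0.2357] F [ 0.4  0.  -2. ] T [0.06 0.16 0.02] gap 0.0117
```

```bash
python3 -m handwheel '[[0,[0,0,0.02],0],[0,[0,0,0.04],0],[0,[0,0,0.04],0],[0.5,[0,0,0.04],0],[0.5,[0,0,0.04],0],[0.5,[0,0,0.04],0],[0.5,[0,0,0.04],0],[0.5,[0,0,-1.5],0],[0.5,[0,0,-2.5],0],[0.5,[0,0,-3.5],0]]' 40
python3 go.py; python3 - <<'E'
from h import *
save(env.get_image("side"),"s4.png",(220,170,330,260),6)
E
```

```text
time_s: 13.05
ee_pos: [0.5639, 0.0465, 0.2026]
eef_rot: [-3.137, -0.007, -0.236]
force: [0.8, 0.6, -0.4]
finger_gap: 0.0462
t 13.05 p [0.5639 0.0465 0.2026] rpy [-3.1366 -0.007  -0.2357] F [ 0.8  0.6 -0.4] T [ 0.06 -0.05  0.06] gap 0.0462
```

View pics/s4.png

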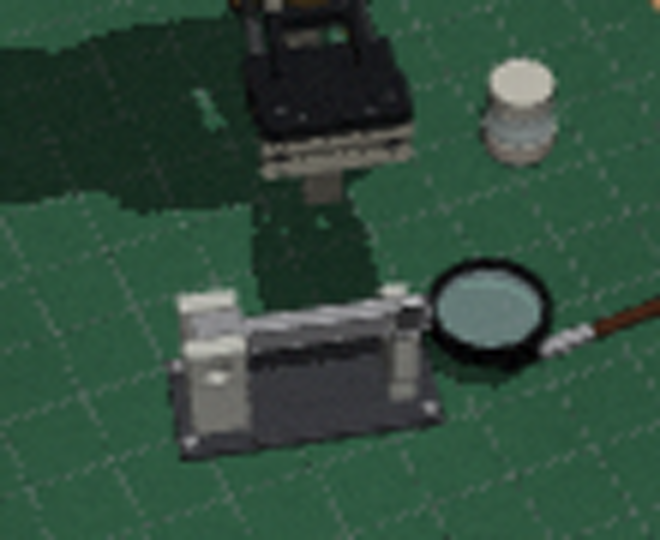

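Seated: the lug is between the prongs (side px 255,222), and the bar lies in the saddle (px 288,221). Next is the long pin.

```bash
python3 go.py .5849 -.2803 .12 1.89
```

```text
t 13.1 p [0.566  0.0465 0.2079] rpy [-3.135  -0.0139 -0.2357] F [ 2.1 -0.3  5.6] T [ 0.12 -0.12 -0.04] gap 0.0466
shift [2.336 7.849 2.178] turn -24.359
```

```bash
python3 -m handwheel '[[0.6,[0.25,0.8,0],-2.1],[0.6,[0.5,1.6,0],-4.2],[0.6,[0.8,2.6,0],-6.3],[0.6,[1.1,3.6,0],-8.4],[0.6,[1.35,4.6,0],-10.5],[0.6,[1.6,5.5,0],-12.6],[0.6,[1.9,6.4,0],-14.7],[0.6,[2.1,7.1,0.3],-16.8],[0.6,[2.25,7.6,0.7],-18.9],[0.6,[2.336,7.849,1],-21]]' 40
python3 go.py .5849 -.2803 .08 1.89 .5849 -.2803 .032 1.89
```

```text
time_s: 14.35
ee_pos: [0.5839, -0.2815, 0.1659]
eef_rot: [3.127, -0.003, 1.602]
force: [-0.2, 0.2, 0.0]
finger_gap: 0.0554
t 14.35 p [ 0.5839 -0.2815  0.1659] rpy [ 3.1272e+00 -3.0000e-03  1.6021e+00] F [-0.2  0.2  0. ] T [-0.05 -0.07 -0.03] gap 0.0554
shift [ 0.022 -0.004  2.147] turn -3.299
shift [ 0.018 -0.022  3.347] turn -3.299
```

```bash
python3 -m handwheel '[[0.6,[0.02,0,0.3],-2],[0.6,[0.02,0,1],-3.3],[0.6,[0.02,-0.01,1.6],-3.3],[0.6,[0.02,-0.01,2.2],-3.3],[0.6,[0.02,-0.02,2.8],-3.3],[0.6,[0.02,-0.02,3.2],-3.3],[0.6,[0.02,-0.02,3.34],-3.3],[0.6,[0.02,-0.02,3.34],-3.3],[0.3,[0.02,-0.02,3.34],-3.3],[0.2,[0.02,-0.02,3.34],-3.3]]' 15
python3 go.py; python3 - <<'E'
from h import *
save(env.get_image("side"),"s5.png",(280,260,360,335),8)
E
```

```text
time_s: 15.6
ee_pos: [0.5853, -0.2804, 0.033]
eef_rot: [3.126, 0.002, 1.89]
force: [0.1, -0.5, 0.0]
finger_gap: 0.0402
t 15.6 p [ 0.5853 -0.2804  0.033 ] rpy [3.1261e+00 2.0000e-03 1.8900e+00] F [ 0.1 -0.5  0. ] T [-0.05 -0.11  0.  ] gap 0.0402
```

View pics/s5.png

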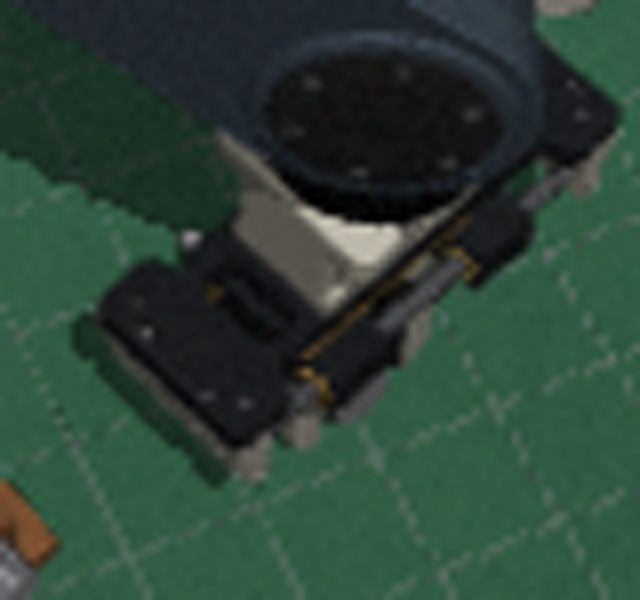

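The gripper hides the pin, so I'll close and check for a 26 mm gap.

```bash
python3 -m handwheel '[[0.15,[0,0,0],0],[0.1,[0,0,0],0],[0.1,[0,0,0],0],[0.1,[0,0,0],0],[0.1,[0,0,0],0],[0.1,[0,0,0],0],[0,[0,0,0],0],[0,[0,0,0],0],[0,[0,0,0],0],[0,[0,0,0],0]]' 40
python3 go.py
```

```text
time_s: 16.9
ee_pos: [0.5853, -0.2804, 0.0329]
eef_rot: [3.126, 0.002, 1.89]
force: [1.5, -0.7, 2.0]
finger_gap: 0.0249
t 16.9 p [ 0.5853 -0.2804  0.0329] rpy [3.1262e+00 2.0000e-03 1.8901e+00] F [ 1.5 -0.7  2. ] T [-0.17 -0.27  0.  ] gap 0.0249
```

```bash
python3 go.py .4819 -.0564 .12 1.3332 .4819 -.0564 .063 1.3332
```

```text
t 16.9 p [ 0.5853 -0.2804  0.0329] rpy [3.1262e+00 2.0000e-03 1.8901e+00] F [ 1.5 -0.7  2. ] T [-0.17 -0.27  0.  ] gap 0.0249
shift [ 6.124 -0.663 -2.2  ] turn 6.381
shift [ 6.127 -0.685 -0.775] turn 6.381
```

```bash
python3 -m handwheel '[[0,[0,0,-0.5],0],[0,[0,0,-1.5],0],[0,[0.6,0,-2.2],0.6],[0,[1.7,-0.2,-2.2],1.8],[0,[3,-0.3,-2.2],3.2],[0,[4.2,-0.45,-2.2],4.6],[0,[5.3,-0.6,-2.2],5.8],[0,[6,-0.66,-1.7],6.38],[0,[6.127,-0.685,-0.9],6.38],[0,[6.127,-0.685,-0.775],6.38]]' 40
python3 go.py; python3 - <<'E'
from h import *
p=env.get_image("side");q=env.get_image("top")
a=cv2.resize(p["color"][195:265,225:315,::-1],(800-386,322),interpolation=cv2.INTER_CUBIC)
b=cv2.resize(q["color"][200:270,260:330,::-1],(386,386),interpolation=cv2.INTER_CUBIC)
o=np.zeros((386,800,3),np.uint8);o[:322,:414]=a;o[:,414:]=b;cv2.imwrite("pics/p6.png",o)
E
```

```text
time_s: 18.15
ee_pos: [0.481, -0.0559, 0.0626]
eef_rot: [3.13, -0.006, 1.334]
force: [-0.2, -0.5, -1.3]
finger_gap: 0.0255
t 18.15 p [ 0.481  -0.0559  0.0626] rpy [ 3.1298 -0.0064  1.3341] F [-0.2 -0.5 -1.3] T [-0.12 -0.03  0.01] gap 0.0255
```

View pics/p6.png

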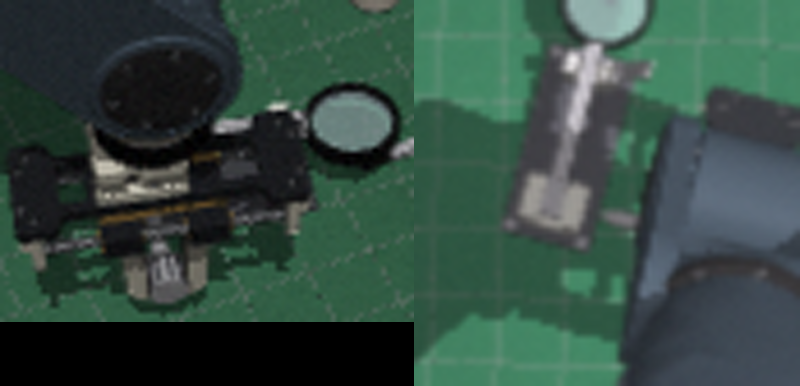

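Top view: pin tip at about (296,239), and the fork with lug at about (285,236). The tip looks a little too near the robot, so I'll fit both in this same picture.

```bash
python3 - <<'E'
from fit import *
np.set_printoptions(precision=4,suppress=True)
p=env.get_image("top");s=env.observe();tcp=np.array(s["ee_pos"]);yaw=s["eef_rot"][2]-np.pi/2
def sat(bx):
    l,t_,r,b=bx;im=p["color"][t_:b,l:r].astype(float);return (im.max(2)-im.min(2))/im.max(2).clip(1)
# pin tip
bx=(293,233,299,246);S=sat(bx);ref=np.percentile(S,80);O=np.clip((ref-S)/(ref-.12),0,1);print(O.round(1))
u=np.array([np.cos(yaw),np.sin(yaw)]);v=np.array([-u[1],u[0]])
f=lambda q:((cov(p,pose(PIN,*(tcp[:2]+q[0]*u+q[1]*v),tcp[2],yaw),bx)-O)**2).sum()
r=min((minimize(f,g,method="Nelder-Mead",options=dict(initial_simplex=[g,np.add(g,[.004,0]),np.add(g,[0,.006])],xatol=1e-4)) for g in([-.003,.014],[.003,.014],[0,.01],[0,.018])),key=lambda r:r.fun)
print("pin rel tcp u,v",r.x,r.fun)
# fork: white pixels
bx=(272,210,296,248);l,t_,rr,b=bx
S=sat(bx);M=np.ones_like(S);ref=np.percentile(sat((262,205,312,255)),75);O=np.clip((ref-S)/(ref-.12),0,1)
for i in range(t_,b):
    for j in range(l,rr):
        if j>=292 and i>=233: M[i-t_,j-l]=0
def g(q):
    parts=pose(stand(q[3]*1e3),q[0],q[1],.003,q[2])+pose(MAG,q[0],q[1],.063,q[2]); return (M*(cov(p,parts,bx)-O)**2).sum()
h=np.array([.5099,.0595,-.238,-.026]);R=minimize(g,h,method="Nelder-Mead",options=dict(initial_simplex=np.vstack([h]+[h+d for d in np.diag([.004,.004,.03,.003])]),xatol=1e-4))
print("stand",R.x,R.fun)
e=R.x[:2]-(tcp[:2]+r.x[0]*u+r.x[1]*v); print("bore - pin origin (u,v):",e@u,e@v)
# fork only by brightness (aluminium tops)
V=p["color"][t_:b,l:rr].max(2).astype(float)
print(p["color"][226:246,276:296].max(2))
E
```

```text
[[1.  1.  0.2 0.  0.  0. ]
 [1.  0.9 0.1 0.  0.  0. ]
 [1.  0.7 0.1 0.  0.  0.1]
 [1.  0.2 0.  0.  0.  0.1]
 [1.  0.4 0.3 0.4 0.4 0.2]
 [0.9 0.9 1.  1.  1.  1. ]
 [0.8 0.9 1.  1.  1.  1. ]
 [0.2 0.2 0.6 1.  1.  1. ]
 [0.2 0.1 0.1 0.2 0.5 0.7]
 [0.2 0.2 0.3 0.3 0.6 0.5]
 [0.  0.  0.  0.1 0.1 0.2]
 [0.  0.  0.  0.  0.  0.1]
 [0.  0.  0.  0.  0.  0.1]]
pin rel tcp u,v [-0.0012  0.0379] 7.9590121050874885
stand [ 0.5072  0.0596 -0.2389 -0.0246] 5.562356039124198
bore - pin origin (u,v): -0.0022192099833283907 0.0811391478329483
[[ 91  89  84  73  69  69  68  70  70  75  97 126 119  84  70  69  69  70
   81 103]
 [ 90  89  87  75  68  69  67  69  71  83 112 128 122  80  70  70  71  70
   73  85]
 [ 90  89  84  68  68  68  68  69  73  90 125 131 123  79  68  70  69  71
   79  94]
 [ 91  90  83  75  67  67  68  70  73  95 127 124  99  74  69  70  70  70
   72  74]
 [ 94  89  78  72  71  75  72  73  80 106 127 118  80  71  68  70  69  69
   70  75]
 [ 90  83  63  71  84 108 101  97  92 115 129 119  71  68  71  71  70  69
   68  73]
 [ 88  84  69  76 106 147 152 145 120 124 116 112  80  79  7
[... 430 characters left out ...]
  72  68
   80  89]
 [ 75  72  86 128 147 147 134 113 120 128 137 152 155 151 128  80  70  78
   98 104]
 [ 77  87  79  91 108 122 132 132 128 114 127 152 154 150 121  77  68  71
   90 105]
 [ 96 114  94  76  81  91 110 133 145 146 146 147 150 142  96  72  70  77
   84  83]
 [ 80  93  81  73  70  73  76  85  93 106 111  99 112 119  81  70  71  85
   86  87]
 [ 83  73  64  69  71  69  69  70  71  74  77  78  81  84  78  72  73  88
   90  89]
 [ 87  85  86  85  83  71  63  68  70  70  69  71  76  93 108  91  72  87
   87  87]
 [ 87  87  87  87  87  87  83  83  73  72  66  66  74  94 112  86  80  87
   88  87]
 [ 87  87  85  87  87  86  87  87  86  85  86  84  75  77  77  76  85  87
   86  88]]
```

```bash
python3 - <<'E'
from fit import *
np.set_printoptions(precision=4,suppress=True)
p=env.get_image("top");s=env.observe();tcp=np.array(s["ee_pos"]);yaw=s["eef_rot"][2]-np.pi/2
u=np.array([np.cos(yaw),np.sin(yaw)]);v=np.array([-u[1],u[0]])
for d in(.05,.06,.07,.082): print(d,proj(p,np.r_[tcp[:2]+d*v,tcp[2]]))
print(p["color"][233:246,291:304].max(2));
im=p["color"][233:246,291:304].astype(float);print(((im.max(2)-im.min(2))/im.max(2)).round(2))
# brightness fit of fork+lug+bar
bx=(275,226,296,244);l,t_,r,b=bx;V=p["color"][t_:b,l:r].max(2).astype(float)
def g(q):
    A=pose([box(-16,16,-22.5,-10.5,8,76),box(-16,16,10.5,22.5,8,76)],q[0],q[1],.003,q[2]);B=pose(MAG[:2],q[0],q[1],.063,q[2])
    a=cov(p,A,bx);m=np.maximum(cov(p,B,bx)*128,a*152);m=np.maximum(m,70); W=(V<92)|(V>105); return (W*(m-np.maximum(V,70)*1.0)**2).sum()/1e3
for h in([.5072,.0596,-.239],[.5105,.0610,-.239]):
    h=np.array(h);R=minimize(g,h,method="Nelder-Mead",options=dict(initial_simplex=np.vstack([h]+[h+d for d in np.diag([.003,.003,.03])]),xatol=1e-4));print(R.x,R.fun)
e=R.x[:2]-tcp[:2];print("bore-tcp u,v",e@u,e@v)
E
```

```text
0.05 [[301.4783 239.8859]]
0.06 [[299.0833 239.2399]]
0.07 [[296.6895 238.5943]]
0.082 [[293.8184 237.8199]]
[[ 82  71  70  68  75  86  87  88  88  86  76  41  56]
 [121  78  70  71  85  86  86  87  89  82  66  43  59]
 [122  77  67  72  86  87  85  89  89  83  63  47  65]
 [ 98  73  68  76  87  86  88  88  92  87  50  49  66]
 [ 94  72  69  80  91  92  90  91 100 109  55  53  60]
 [ 81  70  77 103 117 118 115 103  97  86  50  57  65]
 [ 77  68  72  88 106 117 122 123 114  87  52  57  66]
 [ 73  69  78  85  82  88  99 103 103  73  50  59  67]
 [ 70  71  84  86  87  88  88  87  87  54  51  55  72]
 [ 73  74  89  90  88  90  94 103 119  62  54  58  82]
 [ 92  72  86  88  87  87  88  89  89  56  54  66  98]
 [ 85  80  88  88  86  87  86  88  84  57  51  70 106]
 [ 76  86  88  88  87  86  86  87  83  63  50  76 112]]
[[0.04 0.06 0.07 0.09 0.41 0.49 0.47 0.44 0.4  0.44 0.46 0.2  0.21]
 [0.03 0.06 0.07 0.15 0.44 0.45 0.48 0.44 0.36 0.45 0.41 0.19 0.22]
 [0.03 0.04 0.07 0.24 0.44 0.47 0.48 0.42 0.38 0.43 0.4  0.19 0.23]
 [0.02 0.07 0.1  0.37 0.47 0.45 0.44 0.43 0.38 0.46 0.34 0.2  0.26]
 [0.03 0.07 0.12 0.3  0.3  0.3  0.31 0.33 0.35 0.46 0.29 0.21 0.25]
 [0.05 0.09 0.14 0.12 0.03 0.02 0.02 0.05 0.07 0.27 0.12 0.19 0.23]
 [0.05 0.09 0.19 0.16 0.02 0.03 0.04 0.04 0.04 0.01 0.12 0.23 0.23]
 [0.05 0.12 0.37 0.42 0.27 0.1  0.04 0.03 0.03 0.03 0.12 0.22 0.25]
 [0.07 0.15 0.42 0.44 0.44 0.41 0.34 0.28 0.2  0.06 0.18 0.24 0.24]
 [0.05 0.23 0.36 0.38 0.36 0.34 0.3  0.29 0.24 0.21 0.22 0.22 0.26]
 [0.07 0.24 0.45 0.44 0.45 0.45 0.42 0.4  0.34 0.23 0.2  0.26 0.24]
 [0.07 0.39 0.48 0.48 0.48 0.48 0.49 0.44 0.35 0.28 0.24 0.24 0.26]
 [0.17 0.44 0.47 0.48 0.47 0.49 0.45 0.43 0.36 0.32 0.24 0.25 0.25]]
[ 0.5083  0.059  -0.2426] 128.48604971933872
[ 0.5089  0.0589 -0.2186] 126.62075649365629
bore-tcp u,v -0.001797370285451341 0.11871077075448155
```

The top camera and the robot agree on the pin to within 0.3 mm. Next I'll find the fork position from its clean far top edge.

```bash
python3 - <<'E'
from fit import *
p=env.get_image("top");s=env.observe();tcp=np.array(s["ee_pos"])
for yaw in(-.238,):
    u=np.array([np.cos(yaw),np.sin(yaw)]);v=np.array([-u[1],u[0]])
    C=p["color"].max(2).astype(float)
    for c in(280,281,282,288,289,290):
        col=C[226:238,c]; i=int(np.argmax(col>135)); e=226+i-.5-sum((col[max(0,i-2):i]-70).clip(0)/82)
        X=atz(p,(c,e),.079)[:2]-tcp[:2]; print(c,round(e,2),"bore u rel tcp",round((X@u-.016)*1e3,2),"v",round(X@v*1e3,1))
    o=R=None
    X=np.array([.507,.0595])-tcp[:2];print(X@u,X@v)
E
```

```text
280 233.21 bore u rel tcp -14.03 v 140.4
281 230.96 bore u rel tcp -4.24 v 138.9
282 231.09 bore u rel tcp -3.67 v 134.9
288 232.89 bore u rel tcp -4.4 v 109.8
289 232.78 bore u rel tcp -2.93 v 106.0
290 233.09 bore u rel tcp -3.07 v 101.8
-0.00375908320783256 0.11888315005826207
```

```bash
python3 go.py .4791 -.0560 .063 1.3318 .4840 -.0357 .063 1.3318
```

```text
t 18.4 p [ 0.4826 -0.0569  0.0641] rpy [ 3.1258 -0.0065  1.3328] F [-0.  -0.8 -0.2] T [-0.05  0.    0.01] gap 0.0251
shift [ 0.001 -0.091  0.027] turn 0.011
shift [ 0.523 -0.092  0.03 ] turn 0.011
```

```bash
python3 -m handwheel '[[0,[0,-0.05,0.02],0],[0,[0,-0.091,0.03],0],[0,[0,-0.091,0.035],0],[0,[0.1,-0.091,0.035],0],[0,[0.2,-0.091,0.035],0],[0,[0.3,-0.091,0.035],0],[0,[0.4,-0.092,0.035],0],[0,[0.5,-0.092,0.035],0],[0,[0.523,-0.092,0.035],0],[0,[0.523,-0.092,0.035],0]]' 40
python3 go.py .4840 -.0357 .063 1.3318 .4912 -.0065 .063 1.3318
```

```text
time_s: 19.65
ee_pos: [0.484, -0.0357, 0.0628]
eef_rot: [3.126, -0.006, 1.333]
force: [0.4, -0.4, -1.1]
finger_gap: 0.0249
t 19.65 p [ 0.484  -0.0357  0.0628] rpy [ 3.1258 -0.0065  1.333 ] F [ 0.4 -0.4 -1.1] T [-0.07 -0.03  0.03] gap 0.0249
shift [-0.     0.    -0.005] turn 0.013
shift [ 0.752  0.003 -0.   ] turn 0.013
```

```bash
python3 -m handwheel '[[0,[0.05,0,0],0],[0,[0.1,0,0],0],[0,[0.15,0,0],0],[0,[0.2,0,0],0],[0,[0.25,0,0],0],[0,[0.3,0,0],0],[0,[0.35,0,0],0],[0,[0.4,0,0],0],[0,[0.4,0,0],0],[0,[0.4,0,0],0]]' 40
python3 go.py
```

```text
time_s: 20.9
ee_pos: [0.4877, -0.02, 0.0629]
eef_rot: [3.126, -0.007, 1.333]
force: [1.1, -0.0, -1.1]
finger_gap: 0.025
t 20.9 p [ 0.4877 -0.02    0.0629] rpy [ 3.1259 -0.0066  1.3329] F [ 1.1 -0.  -1.1] T [-0.07 -0.3  -0.07] gap 0.025
```

```bash
python3 -m handwheel '[[0,[0.06,0,0],0],[0,[0.12,0,0],0],[0,[0.18,0,0],0],[0,[0.24,0,0],0],[0,[0.3,0,0],0],[0,[0.36,0,0],0],[0,[0.42,0,0],0],[0,[0.48,0,0],0],[0,[0.5,0,0],0],[0,[0.5,0,0],0]]' 40
python3 go.py .4986 .024 .063 1.3318
```

```text
time_s: 22.15
ee_pos: [0.4923, -0.0004, 0.063]
eef_rot: [3.126, -0.007, 1.333]
force: [1.1, -0.1, -1.3]
finger_gap: 0.0252
t 22.15 p [ 4.923e-01 -4.000e-04  6.300e-02] rpy [ 3.1263 -0.0067  1.333 ] F [ 1.1 -0.1 -1.3] T [-0.12 -0.27 -0.06] gap 0.0252
shift [0.63  0.008 0.004] turn 0.014
```

```bash
python3 -m handwheel '[[0,[0.1,0,0],0],[0,[0.2,0,0],0],[0,[0.3,0,0],0],[0,[0.4,0,0],0],[0,[0.48,0.003,0],0],[0,[0.54,0.005,0],0],[0,[0.58,0.006,0],0],[0,[0.6,0.006,0],0],[0,[0.6,0.006,0],0],[0,[0.6,0.006,0],0]]' 40
python3 go.py
```

```text
time_s: 23.4
ee_pos: [0.4981, 0.0228, 0.0631]
eef_rot: [3.126, -0.007, 1.333]
force: [-0.5, 0.2, -0.9]
finger_gap: 0.0251
t 23.4 p [0.4981 0.0228 0.0631] rpy [ 3.1264 -0.0067  1.333 ] F [-0.5  0.2 -0.9] T [-0.01 -0.06  0.06] gap 0.0251
```

```bash
python3 -m handwheel '[[0,[0.02,0,0],0],[0,[0.04,0,0],0],[0,[0.05,0,0],0],[0,[0.06,0,0],0],[0,[0.07,0,0],0],[0,[0.08,0,0],0],[0,[0.09,0,0],0],[0,[0.1,0,0],0],[0,[0.1,0,0],0],[0,[0.1,0,0],0]]' 40
python3 go.py
```

```text
time_s: 24.65
ee_pos: [0.4983, 0.024, 0.0631]
eef_rot: [3.128, -0.002, 1.334]
force: [-5.6, -27.7, 4.7]
finger_gap: 0.025
t 24.65 p [0.4983 0.024  0.0631] rpy [ 3.1275e+00 -2.4000e-03  1.3337e+00] F [ -5.6 -27.7   4.7] T [-4.9   0.99 -0.29] gap 0.025
```

The head met the prong at the expected travel, with 28 N of push, so it's home. I'll relax, release and lift.

```bash
python3 -m handwheel '[[0,[0,0,0],0],[0,[-0.02,0,0],0],[0.4,[-0.02,0,0],0],[0.55,[-0.02,0,0],0],[0.55,[-0.02,0,0],0],[0.55,[-0.02,0,0],0],[0.55,[-0.02,0,0],0],[0.55,[-0.2,0,-1],0],[0.55,[-0.5,0,-2.3],0],[0,[-1.5,0,-3.5],0]]' 40
python3 go.py .5869 -.0525 .2 1.3318; python3 - <<'E'
from h import *
p=env.get_image("side");q=env.get_image("top")
a=cv2.resize(p["color"][195:265,225:315,::-1],(800-386,322),interpolation=cv2.INTER_CUBIC)
b=cv2.resize(q["color"][200:270,260:330,::-1],(386,386),interpolation=cv2.INTER_CUBIC)
o=np.zeros((386,800,3),np.uint8);o[:322,:414]=a;o[:,414:]=b;cv2.imwrite("pics/p7.png",o)
E
```

```text
time_s: 25.9
ee_pos: [0.4822, -0.034, 0.2047]
eef_rot: [3.127, -0.003, 1.336]
force: [0.6, -1.0, -0.8]
finger_gap: 0.0451
t 25.9 p [ 0.4822 -0.034   0.2047] rpy [ 3.1270e+00 -2.6000e-03  1.3357e+00] F [ 0.6 -1.  -0.8] T [-0.05 -0.09  0.01] gap 0.0451
shift [0.161 2.652 0.157] turn 0.045
```

View pics/p7.png

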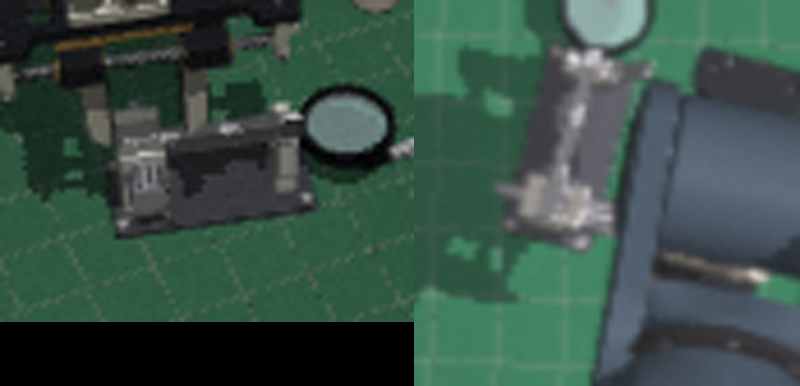

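The pin is through: head at top (294,239), tip out the far side at (276,234). The strap still leans out at (301,213). Next I'll go behind the strap.

```bash
python3 -m handwheel '[[0,[-0.3,0.6,0],0],[0,[-0.3,1.5,0],0],[0,[-0.1,2.3,0],0],[0,[0.1,2.65,0.16],0],[0,[0.16,2.652,0.8],0],[0,[0.16,2.652,1.5],0],[0,[0.16,2.652,2.1],0],[0,[0.16,2.652,2.42],0],[0,[0.16,2.652,2.42],0],[0,[0.16,2.652,2.42],0]]' 20
python3 go.py .6064 .0276 .108 1.3318 .6101 .0427 .0845 1.3318
```

```text
time_s: 27.25
ee_pos: [0.5907, -0.0557, 0.1139]
eef_rot: [3.119, -0.003, 1.332]
force: [-0.5, -0.5, -0.0]
finger_gap: 0.0003
t 27.25 p [ 0.5907 -0.0557  0.1139] rpy [ 3.1187e+00 -2.5000e-03  1.3321e+00] F [-0.5 -0.5 -0. ] T [-0.08 -0.09 -0.02] gap 0.0003
shift [ 2.116 -0.114  0.149] turn 0.003
shift [ 2.503 -0.127  0.738] turn 0.003
```

```bash
python3 -m handwheel '[[0,[0.2,-0.1,0.1],0],[0,[0.6,-0.114,0.15],0],[0,[1,-0.114,0.15],0],[0,[1.4,-0.114,0.15],0],[0,[1.8,-0.114,0.15],0],[0,[2.15,-0.114,0.15],0],[0,[2.4,-0.12,0.25],0],[0,[2.5,-0.12,0.4],0],[0,[2.5,-0.125,0.5],0],[0,[2.5,-0.127,0.55],0]]' 20
python3 go.py .6101 .0427 .0845 1.3318 .6125 .0520 .0845 1.3318; python3 - <<'E'
from h import *
p=env.get_image("side");q=env.get_image("top")
a=cv2.resize(p["color"][185:255,245:335,::-1],(800-386,322),interpolation=cv2.INTER_CUBIC)
b=cv2.resize(q["color"][190:260,260:330,::-1],(386,386),interpolation=cv2.INTER_CUBIC)
o=np.zeros((386,800,3),np.uint8);o[:322,:414]=a;o[:,414:]=b;cv2.imwrite("pics/p8.png",o)
E
```

```text
time_s: 28.5
ee_pos: [0.6098, 0.0423, 0.0916]
eef_rot: [3.119, -0.003, 1.332]
force: [-1.0, 0.4, 0.4]
finger_gap: 0.0007
t 28.5 p [0.6098 0.0423 0.0916] rpy [ 3.1191e+00 -2.6000e-03  1.3316e+00] F [-1.   0.4  0.4] T [ 0.1  -0.03  0.06] gap 0.0007
shift [0.01  0.001 0.178] turn -0.002
shift [0.25  0.004 0.179] turn -0.002
```

View pics/p8.png

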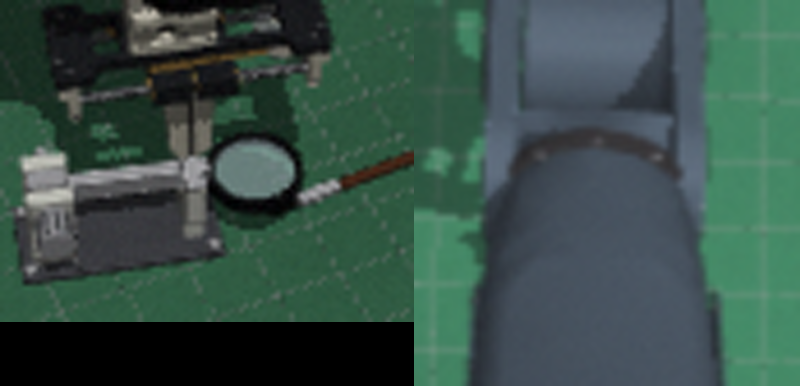

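The strap is folded over, with the fingers on it at side (287,222). Now I'll press down gently.

```bash
python3 -m handwheel '[[0,[0.1,0,0.04],0],[0,[0.2,0,0.08],0],[0,[0.2,0,0.11],0],[0,[0.2,0,0.14],0],[0,[0.2,0,0.16],0],[0,[0.2,0,0.18],0],[0,[0.2,0,0.2],0],[0,[0.2,0,0.21],0],[0,[0.2,0,0.21],0],[0,[0.2,0,0.21],0]]' 20
python3 go.py
```

```text
time_s: 29.85
ee_pos: [0.612, 0.0501, 0.0848]
eef_rot: [3.119, -0.003, 1.332]
force: [-6.4, 0.8, 15.1]
finger_gap: 0.0005
t 29.85 p [0.612  0.0501 0.0848] rpy [ 3.1186e+00 -2.6000e-03  1.3316e+00] F [-6.4  0.8 15.1] T [ 0.05  1.04 -0.  ] gap 0.0005
```

Contact at fingertip z of 76.8 mm with 15 N. The closed strap top should be at 77 mm, so it's fully down. I'll retreat and check.

```bash
python3 -m handwheel '[[0,[0,0,-0.05],0],[0,[0,0,-0.5],0],[0,[0,0,-1.5],0],[0,[0,0,-2.5],0],[0,[-1,0,-3],0],[0,[-2.2,0,-3],0],[0,[-3.5,0,-3],0],[0,[-4.7,0,-3],0],[0,[-5.5,0,-3],0],[0,[-5.5,0,-3],0]]' 20
python3 - <<'E'
from h import *
p=env.get_image("side");q=env.get_image("top")
a=cv2.resize(p["color"][185:255,235:325,::-1],(414,322),interpolation=cv2.INTER_CUBIC)
b=cv2.resize(q["color"][190:260,260:330,::-1],(386,386),interpolation=cv2.INTER_CUBIC)
o=np.zeros((386,800,3),np.uint8);o[:322,:414]=a;o[:,414:]=b;cv2.imwrite("pics/p9.png",o)
E
```

```text
time_s: 31.1
ee_pos: [0.5567, -0.1651, 0.2051]
eef_rot: [3.118, -0.002, 1.329]
force: [0.6, -0.5, 0.7]
finger_gap: 0.0006
```

View pics/p9.png

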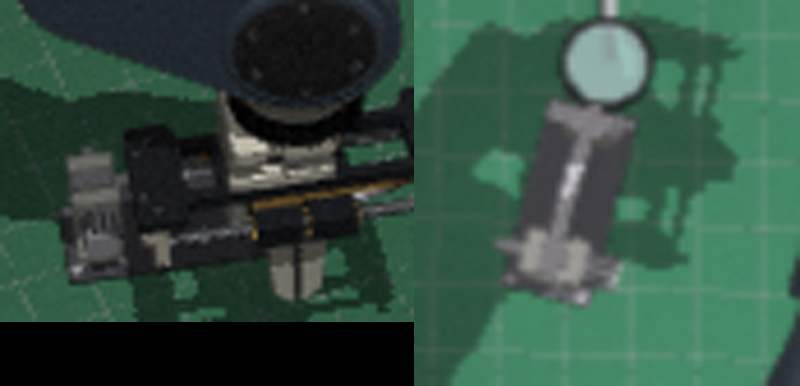

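Strap lies flat across the saddle, at top (302,211). The pin's head is at (295,239) and its tip at (275,234). I'll check numerically that the head is home.

```bash
python3 - <<'E'
from h import *
np.set_printoptions(suppress=True,linewidth=200)
q=env.get_image("top");o=np.array([.5072,.0595]);y=-.239;v=np.array([-np.sin(y),np.cos(y)])
C=q["color"].astype(np.float32)
for d in range(-60,60,3):
    a=proj(q,np.r_[o+v*d/1e3,.063])[0]; c=cv2.getRectSubPix(C,(1,1),(float(a[0]),float(a[1])))[0,0]
    print(d,a.round(1),c.round().astype(int),end=" | " if d%2 else "\n")
E
```

```text
-60 [299.1 240.2] [ 85 140 112]
-57 [298.4 240. ] [ 81 139 110] | -54 [297.7 239.8] [ 87 141 114]
-51 [296.9 239.6] [105 147 128] | -48 [296.2 239.4] [127 145 140]
-45 [295.5 239.2] [125 129 131] | -42 [294.8 239. ] [121 119 124]
-39 [294.1 238.8] [114 113 118] | -36 [293.4 238.7] [106 104 109]
-33 [292.6 238.5] [103 102 107] | -30 [291.9 238.3] [107 106 110]
-27 [291.2 238.1] [119 117 121] | -24 [290.5 237.9] [135 133 134]
-21 [289.8 237.7] [149 146 144] | -18 [289.1 237.5] [156 153 149]
-15 [288.3 237.3] [154 151 147] | -12 [287.6 237.1] [145 142 141]
-9 [286.9 236.9] [131 129 132] | -6 [286.2 236.7] [127 124 128]
-3 [285.5 236.5] [127 124 129] | 0 [284.8 236.3] [128 126 130]
3 [284.  236.1] [128 126 130] | 6 [283.3 235.9] [131 129 133]
9 [282.6 235.7] [139 136 138] | 12 [281.9 235.5] [149 146 144]
15 [281.2 235.4] [155 152 148] | 18 [280.5 235.2] [154 151 147]
21 [279.7 235. ] [145 144 141] | 24 [279.  234.8] [127 125 126]
27 [278.3 234.6] [118 115 119] | 30 [277.6 234.4] [114 111 116]
33 [276.9 234.2] [114 112 116] | 36 [276.2 234. ] [114 114 117]
39 [275.5 233.8] [103 107 107] | 42 [274.7 233.6] [ 89 101  96]
45 [274.  233.4] [69 93 82] | 48 [273.3 233.2] [57 91 74]
51 [272.6 233. ] [49 89 69] | 54 [271.9 232.8] [45 87 66]
57 [271.2 232.6] [46 88 67] |
```

```bash
python3 -c "
from rig import env
print(env.observe()['time_s']);print(env.close_job())"
```

```text
31.25
the job is handed in; nothing more can be done
None
```

The magnifier is fitted to the stand, the long pin is pushed home from the -y side, and the strap is folded down. I handed the job in at 31 s, with the gripper clear of everything.

**What happened:** The first grasp of the bar closed on nothing because I lifted before the fingers had shut. The second grasp held. I left the short pin, bottle, jar, brush, yellow pin and the larger magnifier alone.

**Last checks:**
- **Pin:** The head met the fork at the expected travel, with about 28 N of push. In the final top picture the head ends at about -49 mm (expected -48.5) and the tip at about +44 mm (expected 45.5), measured from the bore.
- **Strap:** It stopped the fingertips at 76.8 mm under 15 N (closed should be 77 mm), and the top picture shows it lying across the bar.
- **Magnifier:** The side picture after release showed the lug between the prongs and the bar in the saddle.

**What disagreed:** The side camera placed things about 4 mm to +y of where the top camera did. The top camera agreed with the arm, so I used that one. Its fits of the fork's position along the stand differed by up to 2.7 mm. I took the value that the fork's far edge confirmed, and the pin went in without noticeable resistance.

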